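# Seat the microplate in the imager drawer and push the drawer home

## Robot

A 7-joint arm with a two-finger parallel gripper is mounted at the origin on the work surface. World frame = base frame: x ahead of the robot, y to its left, z up, the work surface at z = 0. Lengths are in m, angles in rad, forces in N, time in s.
With the tool pointing down it reaches from about 0.4 to 0.85 m from the base axis. Payload 10.4 kg.
Tool frame: the origin (TCP) lies on the centre line of the jaws, within the pads' length; the fingertips stand 17 mm ahead of it and the grasp point (between the pads) lies 2 mm behind it (manip.tcp_to_tips is the distance from the TCP to the fingertips, in m); z points along the fingers, y is the direction in which the jaws open and shut (so a half turn about z gives the same grasp; the last joint's range is limited). The gripper opens to 85 mm and grips with 20 to 120 N. Pads are 22 mm wide; open, the fingers measure 114 mm over their backs; the gripper's body (76 mm by 85 mm) begins 54 mm behind the grasp point. The pads swing forward as they close: fully open they stand 13 mm farther back than shut.
Start: joints at [-1.203, 0.332, -0.065, 1.46, 0.022, 1.35, -0.088], TCP at [0.238, 0.578, 0.248] pointing down, gripper open.
Joint ranges: [-2.6, 2.6], [-0.5, 2.12], [-1.47, 1.34], [0.16, 2.42], [-1.27, 4.41], [0.06, 2.06], [-2.6, 2.6]. Speed limits (rad/s): [2.22, 2.22, 2.79, 2.79, 3.14, 3.14, 3.14].

## Interface

Orientations are given as a unit quaternion [w, x, y, z].
In Python, from cell import sensors, snapshot, camera_model, manip gives the robot as it stands.
- The arm moves only by the shell command python3 -m handwheel 'ROWS' [FORCE]. ROWS is JSON, a list of rows, each a list of 3 entries, a list of its own where there are three numbers: the turn, a rotation vector about the tool's x, y, z in degrees, then the shift along the tool's x, y, z in mm, then the finger opening in mm, from 0 to 85.4. In form: [[[wx, wy, wz], [tx, ty, tz], jaw], ...]. A call has 1 to 20 rows; each row is the pose to reach, as a shift and turn from the pose commanded when the call began, along the tool's axes at that moment; what a row does not reach only later rows make up. A row lasts 1/12 s, in which the tool goes at most 41.7 mm and 7.16 degrees, less where a joint would pass 70% of its speed; a pose out of reach is approached as far as the arm can. A call with a gripper value outside its range is refused whole. The fingers move at their own pace and stop on an object; FORCE is the grip in N (left out, the last holds). Time passes only in rows, so rows that repeat a pose let the fingers close. It gives the time, the measured TCP pose, the force and the opening at its end, in the units of the state.
- sensors.get_obs(): the state, without advancing time (a new reading comes with each control period).
- snapshot(name): name is "scene" or "top" or "wrist"; returns the picture (384x512x3 uint8, red, green, blue); there is no depth.
- camera_model(name): a dict with "camera_matrix" (3x3 intrinsics, pixels), "R" (3x3) and "t" (3): a world point X has camera coordinates R X + t; the wrist camera has in their place "tool_from_camera" (4x4, takes a point from camera to tool coordinates, whose origin is the TCP and whose axes are the flange's). Camera axes: x right, y down, z forward; pixel columns grow to the right and rows downward; lengths in m; the calibration is good to about 2 mm. A picture is of the moment at which its call begins: read the wrist's pose just before it. camera_model takes no time and is no camera call.
- manip.sign_off(): hands the job in, once; it reports no verdict.
The state is a dict: "clock": time; "joint_pos": joint angles; "dq": joint speeds; "joint_torque": joint torques, N m; "ee_pos": TCP position; "tcp_rot": TCP orientation; "force": force on the tool from outside, world axes, zero at the start; "ft_torque": the same for the moment, N m; "finger_gap": finger opening in m.
Only numpy, scipy, OpenCV 4.12 (cv2) and the standard library are available. Lean on these libraries where they do the work, as an engineer would, in place of code of your own. Each camera call takes 0.05 s, during which the arm holds its last target.

## Task

The microplate was left loose and crooked on the open drawer of the plate imager. Push it with the fingertips along the drawer, square into the corner so that it lies flat against both metal fences, then push the drawer fully home, with the plate still in its corner. Only push: do not pick the plate up, and leave the other things on the bench where they stand.

Things in the scene. Friction and masses are not known exactly. Their poses are not given: they have to be found in the camera images.
- imager: the white benchtop plate imager, 360 wide, 340 deep, fixed. Origin: on the bench under the middle of its front face. +x points into the machine (the drawer comes out along -x), +y along its front, to the left for someone facing the front. The front is upright up to 80 above the bench, with the drawer slot (196 wide, 12 to 64 high); above 80 it slopes back from x = 70 to the top, 220 high
- drawer (a joint): how far the drawer is out, m: 0 is fully home against its inner stop, 0.150 fully out. It slides with about 3 N of friction and stays where it is left; there is no spring or catch. At 0 the tab and 15 mm of tray still stand out of the front
- seat (a point): moves with the drawer: where the middle of the plate's underside is once the plate lies against both fences. On the flat tray's top, 30 above the bench; axes as the imager's. The tray reaches 89 from here in -x (then comes the tab) and 101 in -y, with no rim on these two edges
- fence_in (a point): moves with the drawer: middle of the face of the dark steel fence along the tray's inner edge, at the fence's top, 9 above the tray. The face looks to -x, is 175 long (y) and lies 42.75 in +x from the seat point
- fence_side (a point): moves with the drawer: middle of the face of the dark steel fence along the tray's left edge (seen facing the front), at the fence's top, 9 above the tray. The face looks to -y, is 100 long (x) and lies 63.9 in +y from the seat point
- tab (a point): moves with the drawer: middle of the upright outer face of the finger tab on the drawer's front, 20 above the bench. The tab is 90 wide (y), 30 long, from 10 to 30 above the bench; push it in +x of the imager
- plate: the white 96-well microplate on the drawer, a flat block 85.5 (its x) by 127.8 (its y) by 14.4 high, 80 to 170 g. Origin: middle of its underside. Its x lies roughly along the imager's x (up to about 9 degrees askew) and it starts with its middle 10 to 33 short of the seat in both directions
- plate_mid (a point): centre of that plate, half-way up (7.2 above its underside)
- spare_plates_mid (a point): bystander: centre of two stacked microplates on the bench, 85.5 by 127.8 by 28.8 high
- bottle_mid (a point): bystander: centre of the amber reagent bottle, 66 across, 135 high
- jar_mid (a point): bystander: centre of the white specimen jar, 62 across, 72 high
- dishes_mid (a point): bystander: centre of the stack of three Petri dishes, 92 across, 45 high
- slide_box_mid (a point): bystander: centre of the slide box, 87 (its x) by 102 (its y) by 32 high
- timer_mid (a point): bystander: centre of the flat bench timer, 62 by 68 by 18 high
- tube_rack_mid (a point): bystander: centre of the white tube rack with capped tubes, 50 (its x) by 125 (its y), rack 55 high, caps up to 88; this point is 28.5 above the bench
Mind the look-alikes: they are no part of the job. Leave any green or red look-alike of the plate alone.

How it is judged:
On the way:
1. the plate lies square in the corner of the drawer, against both fences (within 3 mm and 0.025 rad) (horizontal distance between plate and seat below 0.003 m and angle between the x axis of plate and the x axis of seat, either way round below 0.025 rad), for 0.1 s.
At the end, for the whole second after the job is handed in: the drawer is home (within 3 mm) and the plate lies flat and at rest in its corner: its middle within 3 mm of the seat, square within 0.025 rad (1.4 degrees) (all of step 1 and value of joint drawer below 0.003 m and z of plate in the frame of seat below 0.003 m and linear speed of plate below 0.01 m/s); the robot touches nothing.
It fails at once if the plate is lifted (more than 6 mm off the tray) (z of plate in the frame of seat above 0.006 m).
It fails at once if the plate is tipped (more than 0.12 rad) or falls off the tray (angle between plate's own z axis and vertical above 0.12 rad or z of plate in the frame of seat below -0.006 m).
It fails at once if a bystander is moved more than 15 mm (distance of any of spare_plates_mid, bottle_mid, jar_mid, dishes_mid, slide_box_mid, timer_mid, tube_rack_mid from where it was at the start of the episode above 0.015 m).
It also fails if it takes over 56 s, if anything falls off the work surface, if the arm or the gripper's body presses on something with over 40 N, if the wrist force passes 120 N, or if a joint passes its speed limit or range.

## Working session

There is one attempt and no reset: what is moved stays moved. The work goes in short steps, Python scripts to look and compute and a shell command to move; the robot and the scene stay as the last step left them, time stands still between calls to the robot, and variables do not carry over. Pictures are saved under pics/ and viewed, and the job is handed in when it is done.

```bash
mkdir -p pics; ls; python3 - <<'E'
from cell import sensors, snapshot, camera_model, manip
import cv2
print(sensors.get_obs())
for n in("scene","top"):
    cv2.imwrite(f"pics/{n}0.png",cv2.cvtColor(snapshot(n),cv2.COLOR_RGB2BGR)); print(camera_model(n))
print(camera_model("wrist"),manip.tcp_to_tips)
E
```

```text
pics
{'clock': 0.0, 'joint_pos': array([-1.20261092,  0.33288874, -0.06469313,  1.46093435,  0.0216215 ,
        1.34990934, -0.08852763]), 'dq': array([ 1.58027772e-03, -4.90869297e-04,  1.22557080e-03, -1.22310435e-03,
        1.50897008e-03, -1.26425586e-03, -1.77367985e-05]), 'joint_torque': array([ 7.53359782e-04, -6.25444365e+01,  4.98090964e-02, -3.91602874e+01,
        1.63342024e-02,  9.91623150e-03,  5.74448904e-06]), 'ee_pos': array([0.2379521 , 0.57755076, 0.2475087 ]), 'tcp_rot': array([-9.56917165e-05,  1.94155926e-01,  9.80970415e-01, -7.15437962e-04]), 'force': array([-0.87455989, -0.50541983,  0.12254405]), 'ft_torque': array([ 0.00999995, -0.02858251,  0.02622188]), 'finger_gap': 0.0852286970338256}
{'camera_matrix': array([[406.22259429,   0.        , 253.91121375],
       [  0.        , 406.22259429, 193.94138847],
       [  0.        ,   0.        ,   1.        ]]), 'R': array([[-0.26203069,  0.96491229,  0.01685776],
       [ 0.75355095,  0.21548416, -0.62106967],
       [-0.60291034, -0.15003614, -0.78357404]]), 't': array([ 0.03672698, -0.35348771,  1.41081632
[... 218 characters left out ...]
.00884763],
       [-0.98005305,  0.00292324, -0.19871456],
       [ 0.19873251,  0.00843494, -0.98001747]]), 't': array([0.10775783, 0.5047301 , 0.98148606])}
{'camera_matrix': array([[294.23735224,   0.        , 258.53371426],
       [  0.        , 294.23735224, 191.51782316],
       [  0.        ,   0.        ,   1.        ]]), 'tool_from_camera': array([[ 3.22296640e-04, -9.52990557e-01, -3.02999826e-01,
         7.81081317e-02],
       [ 9.99999024e-01,  7.19045790e-04, -1.19784730e-03,
         1.73844377e-04],
       [ 1.35940791e-03, -3.02999144e-01,  9.52989859e-01,
        -1.25612319e-01],
       [ 0.00000000e+00,  0.00000000e+00,  0.00000000e+00,
         1.00000000e+00]])} 0.017
```

View pics/scene0.png

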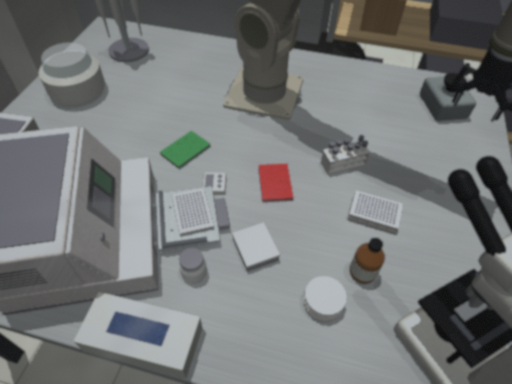

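View pics/top0.png

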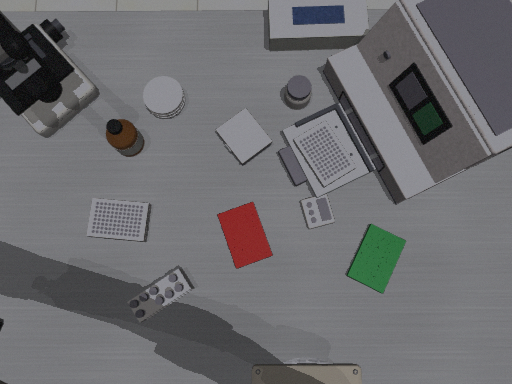

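Candidates in the top view: white 96-well plate on the drawer (325,152), spare stack (119,219), red (245,235), green (376,258), slide box (243,136). Only the one at (325,152) lies on the drawer. I'll confirm it in an enlarged crop.

```bash
python3 - <<'E'
import cv2
im=cv2.imread("pics/top0.png")[70:220,225:425]
cv2.imwrite("pics/top0c.png",cv2.resize(im,None,fx=4,fy=4,interpolation=cv2.INTER_CUBIC))
im=cv2.imread("pics/scene0.png")[140:290,130:300]
cv2.imwrite("pics/scene0c.png",cv2.resize(im,None,fx=4,fy=4,interpolation=cv2.INTER_CUBIC))
E
```

```text
(no output)
```

View pics/top0c.png

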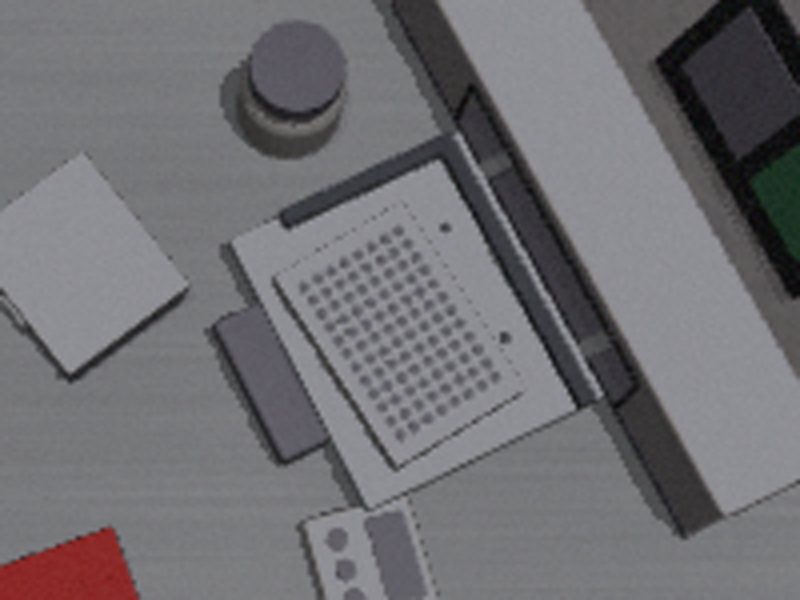

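View pics/scene0c.png

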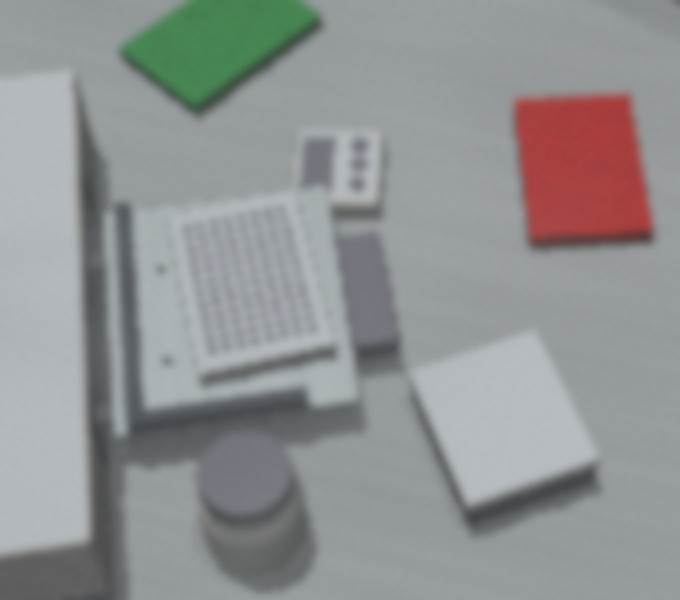

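The plate on the drawer is confirmed: white, with a 96-well grid, on the tray inside the dark fences. In the crop its corners are at (275,278), (403,202), (523,392) and (400,468). Next I'll get a coarse pose.

```bash
cat > h.py <<'E'
import numpy as np, cv2
from cell import sensors, snapshot, camera_model, manip
from scipy.spatial.transform import Rotation as Ro
def bp(cam,px,z):
    K=cam["camera_matrix"];R=cam["R"];t=cam["t"]
    px=np.atleast_2d(px).astype(float)
    d=np.c_[(px-K[:2,2])/[K[0,0],K[1,1]],np.ones(len(px))]@R
    C=-R.T@t
    return C+d*((z-C[2])/d[:,2])[:,None]
def wcam(obs):
    T=np.array(camera_model("wrist")["tool_from_camera"])
    q=obs["tcp_rot"];Rt=Ro.from_quat(q[[1,2,3,0]]).as_matrix()
    Rw=Rt@T[:3,:3];p=Rt@T[:3,3]+obs["ee_pos"]
    return dict(camera_matrix=camera_model("wrist")["camera_matrix"],R=Rw.T,t=-Rw.T@p)
def proj(cam,X):
    X=np.atleast_2d(X)@cam["R"].T+cam["t"];x=X@cam["camera_matrix"].T
    return x[:,:2]/x[:,2:]
E
python3 - <<'E'
from h import *
np.set_printoptions(precision=4,suppress=True)
c=camera_model("top"); f=lambda p,z:bp(c,np.array(p)/4+[225-.4,70-.4],z)
pl=f([(275,278),(403,202),(523,392),(400,468)],.0444);print("plate",pl,pl.mean(0))
e=lambda a,b:np.degrees(np.arctan2(*(b-a)[[1,0]]))
print("plate x dirs",e(pl[0],pl[1]),e(pl[3],pl[2]),"y",e(pl[3],pl[0]),e(pl[2],pl[1]), [np.linalg.norm(pl[i]-pl[i-1]) for i in range(4)])
t=f([(230,243),(370,508),(580,408)],.03);print("tray",t,e(t[1],t[0]),e(t[1],t[2]))
tb=f([(213,325),(283,463)],.03);print("tab",tb,e(tb[1],tb[0]))
fi=f([(443,160),(580,405)],.039);print("fin",fi,e(fi[1],fi[0]))
im=f([(722,517),(435,0)],.08);print("imager edge",im,e(im[0],im[1]))
o=f([(297,68)],.072);print("jar",o)
print("timer",f([(303,525),(410,505),(440,600)],.018))
print("slidebox",f([(82,152),(188,288),(70,375)],.032))
E
```

```text
plate [[ 0.6031  0.0213  0.0444]
 [ 0.6475 -0.0518  0.0444]
 [ 0.537  -0.1148  0.0444]
 [ 0.4943 -0.0455  0.0444]] [ 0.5705 -0.0477  0.0444]
plate x dirs -58.73373977750041 -58.40130645169155 y 31.54676114242548 29.673511324568395 [np.float64(0.1277080597766476), np.float64(0.08559746765716111), np.float64(0.12728321415212773), np.float64(0.08143577127452872)]
tray [[ 0.6283  0.0456  0.03  ]
 [ 0.4745 -0.0302  0.03  ]
 [ 0.531  -0.1494  0.03  ]] 26.229141502924218 -64.62401109218236
tab [[0.5799 0.0558 0.03  ]
 [0.5001 0.0176 0.03  ]] 25.589349293006812
fin [[ 0.6744 -0.0762  0.039 ]
 [ 0.5307 -0.1473  0.039 ]] 26.302696022283175
imager edge [[ 0.4607 -0.2092  0.08  ]
 [ 0.7536 -0.0681  0.08  ]] 25.724295872459937
jar [[0.7169 0.009  0.072 ]]
timer [[ 0.4669  0.0061  0.018 ]
 [ 0.4781 -0.0542  0.018 ]
 [ 0.4245 -0.0691  0.018 ]]
slidebox [[0.6828 0.1304 0.032 ]
 [0.6011 0.0699 0.032 ]
 [0.5505 0.1367 0.032 ]]
```

```bash
cat >> h.py <<'E'
def go(target,yaw_y=None,tilt=True):
    """print turn / shift for a call reaching target TCP, tool down with tool y at world yaw (deg)"""
    o=sensors.get_obs();q=o["tcp_rot"];R=Ro.from_quat(q[[1,2,3,0]]).as_matrix()
    s=R.T@(np.array(target)-o["ee_pos"])*1000
    w=np.zeros(3)
    if yaw_y is not None:
        a=np.radians(yaw_y);y=np.array([np.cos(a),np.sin(a),0]);z=np.array([0,0,-1.]);x=np.cross(y,z)
        w=np.degrees(Ro.from_matrix(R.T@np.c_[x,y,z]).as_rotvec())
    print("turn",w.round(1),"shift",s.round(1))
E
python3 -c "
from h import *
go([.56,-.03,.22],25.8)"
```

```text
turn [-0.1  0.  41.8] shift [-529.2 -439.1   28.2]
```

```bash
python3 -m handwheel '[[[0,0,6],[-25,-21,0],85],[[0,0,12],[-60,-50,0],85],[[0,0,18],[-95,-79,0],85],[[0,0,24],[-128,-106,0],85],[[0,0,30],[-160,-133,0],85],[[0,0,36],[-192,-159,0],85],[[-0.1,0,41.8],[-224,-186,0],85],[[-0.1,0,41.8],[-256,-212,0],85],[[-0.1,0,41.8],[-288,-239,10],85],[[-0.1,0,41.8],[-320,-265,10],85],[[-0.1,0,41.8],[-352,-292,10],85],[[-0.1,0,41.8],[-384,-318,10],85],[[-0.1,0,41.8],[-416,-345,15],85],[[-0.1,0,41.8],[-448,-372,20],85],[[-0.1,0,41.8],[-478,-397,28],85],[[-0.1,0,41.8],[-505,-419,28],85],[[-0.1,0,41.8],[-520,-431,28],85],[[-0.1,0,41.8],[-529,-439,28],85],[[-0.1,0,41.8],[-529,-439,28],85],[[-0.1,0,41.8],[-529,-439,28],85]]'
python3 - <<'E'
from h import *
import pickle
o=sensors.get_obs();im=snapshot("wrist");print(o["ee_pos"],o["tcp_rot"],o["force"],o["joint_pos"])
pickle.dump((o,im),open("w1.pkl","wb"))
cv2.imwrite("pics/w1.png",cv2.cvtColor(cv2.resize(im,(768,576),interpolation=cv2.INTER_CUBIC),cv2.COLOR_RGB2BGR))
E
```

```text
clock: 1.77
ee_pos: [0.5597, -0.0297, 0.2199]
tcp_rot: [-0.0, 0.532, 0.847, 0.001]
force: [-0.2, 1.1, 0.4]
finger_gap: 0.0844
[ 0.55971252 -0.02965957  0.21985744] [-1.78980243e-04  5.31777835e-01  8.46883704e-01  5.42933252e-04] [-0.18327925  1.1230275   0.40054681] [-0.49543633  0.21891369  0.54104934  1.70142653 -0.1191746   1.2536053
  0.52171273]
```

View pics/w1.png

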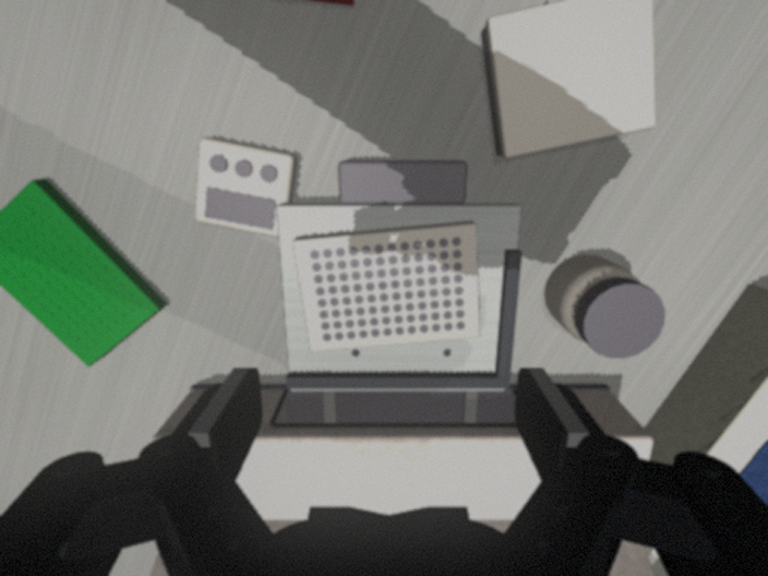

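```bash
python3 - <<'E'
from h import *
import pickle
np.set_printoptions(precision=4,suppress=True)
o,im=pickle.load(open("w1.pkl","rb"))
c=wcam(o); f=lambda p,z:bp(c,(np.array(p)+.5)/1.5-.5,z)
e=lambda a,b:np.degrees(np.arctan2(*(b-a)[[1,0]]))
pl=f([(295,239),(474,223),(479,337),(312,350)],.0444)
print("plate mid",pl.mean(0),"y",e(pl[0],pl[1]),e(pl[3],pl[2]),"x",e(pl[0],pl[3]),e(pl[1],pl[2]),[np.linalg.norm(pl[i]-pl[i-1]) for i in range(4)])
t=f([(278,205),(520,205),(497,374),(288,374)],.03)
print("tray",t,"y",e(t[0],t[1]),e(t[3],t[2]),"x",e(t[0],t[3]))
a=np.radians(e(t[3],t[2])*.5+.5*e(t[0],t[1]));ey=np.array([np.cos(a),np.sin(a),0]);ex=np.array([ey[1],-ey[0],0])
print(np.degrees(a))
print("fence len x",(t[2]-t[1])@ex,(t[2]-t[0])@ey)
s1=t[2]-.04275*ex-.0639*ey; s2=t[0]+.089*ex+.101*ey
print("seat",s1,s2); s=(s1+s2)/2
print("plate rel",[(pl.mean(0)-s)@v for v in(ex,ey)])
tb=f([(340,161),(467,161)],.03);print("tab",[[(p-s)@v for v in(ex,ey)] for p in tb])
fr=f([(205,428),(650,428)],.08);print("front",[[(p-s)@v for v in(ex,ey)] for p in fr],e(fr[0],fr[1]))
tm=f([(275,236),(294,154)],.018);print("timer",[[(p-s)@v for v in(ex,ey)] for p in tm])
E
```

```text
plate mid [ 0.5689 -0.0467  0.0444] y 30.918216728832125 30.64034236765216 x -59.25048210400682 -58.366703846326644 [np.float64(0.08469529950175324), np.float64(0.12367276369816473), np.float64(0.08530774467932661), np.float64(0.124988260704321)]
tray [[ 0.4722 -0.0286  0.03  ]
 [ 0.6266  0.0459  0.03  ]
 [ 0.6791 -0.0774  0.03  ]
 [ 0.5285 -0.1502  0.03  ]] y 25.768748831172857 25.774273252863704 x -65.13868309291136
25.771511042018282
fence len x 0.13390481450521657 0.16507811079989418
seat [ 0.603  -0.0667  0.03  ] [ 0.6019 -0.0649  0.03  ]
plate rel [np.float64(-0.03180192174781336), np.float64(-0.02192726863589398)]
tab [[np.float64(-0.12004223499205688), np.float64(-0.056192802198371104)], [np.float64(-0.12003614193776771), np.float64(0.03112177738103037)]]
front [[np.float64(0.058890532094188465), np.float64(-0.15174675131894608)], [np.float64(0.05886411368533322), np.float64(0.16080555183916723)]] 25.77635395410038
timer [[np.float64(-0.06554308825287619), np.float64(-0.10805219728694751)], [np.float64(-0.1244830536235997), np.float64(-0.08997409299513072)]]
```

```bash
python3 -c "
from h import *
go([.5379,.0174,.040],25.78)"
```

```text
turn [ 0.1 -0.1  0.1] shift [ 50.6   0.3 180. ]
```

```bash
python3 -m handwheel '[[[0.1,-0.1,0.1],[25,0.3,10],85],[[0.1,-0.1,0.1],[50.6,0.3,30],85],[[0.1,-0.1,0.1],[50.6,0.3,60],85],[[0.1,-0.1,0.1],[50.6,0.3,90],85],[[0.1,-0.1,0.1],[50.6,0.3,120],85],[[0.1,-0.1,0.1],[50.6,0.3,145],85],[[0.1,-0.1,0.1],[50.6,0.3,160],85],[[0.1,-0.1,0.1],[50.6,0.3,170],85],[[0.1,-0.1,0.1],[50.6,0.3,176],85],[[0.1,-0.1,0.1],[50.6,0.3,180],85],[[0.1,-0.1,0.1],[50.6,0.3,180],85]]'
cat > pic.py <<'E'
from h import *
import sys,pickle
n=sys.argv[1]
for cam in sys.argv[2:]:
    o=sensors.get_obs();im=snapshot(cam)
    pickle.dump((o,im),open(f"{cam}_{n}.pkl","wb"))
    b=cv2.cvtColor(im,cv2.COLOR_RGB2BGR)
    if cam=="wrist": b=cv2.resize(b,(768,576),interpolation=cv2.INTER_CUBIC)
    elif cam=="top": b=cv2.resize(b[70:220,225:425],None,fx=4,fy=4,interpolation=cv2.INTER_CUBIC)
    else: b=cv2.resize(b[140:290,130:300],None,fx=4,fy=4,interpolation=cv2.INTER_CUBIC)
    cv2.imwrite(f"pics/{cam}_{n}.png",b)
print(o["clock"],o["ee_pos"],o["force"])
E
python3 pic.py 2 wrist scene
```

```text
clock: 2.73
ee_pos: [0.5385, 0.0169, 0.0404]
tcp_rot: [0.0, 0.532, 0.847, -0.0]
force: [-0.8, -0.5, -0.1]
finger_gap: 0.0847
2.7833 [0.53875479 0.01679167 0.04090689] [-0.55606596  0.4106599   0.47916545]
```

View pics/wrist_2.png

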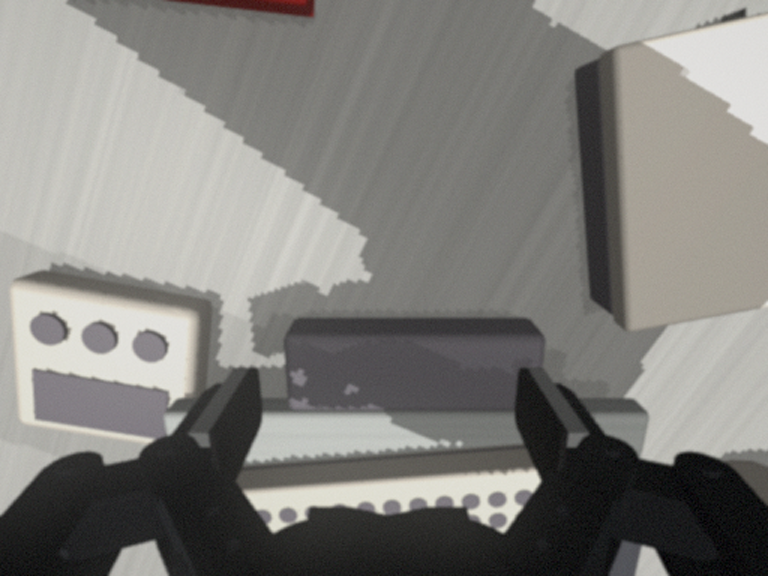

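View pics/scene_2.png

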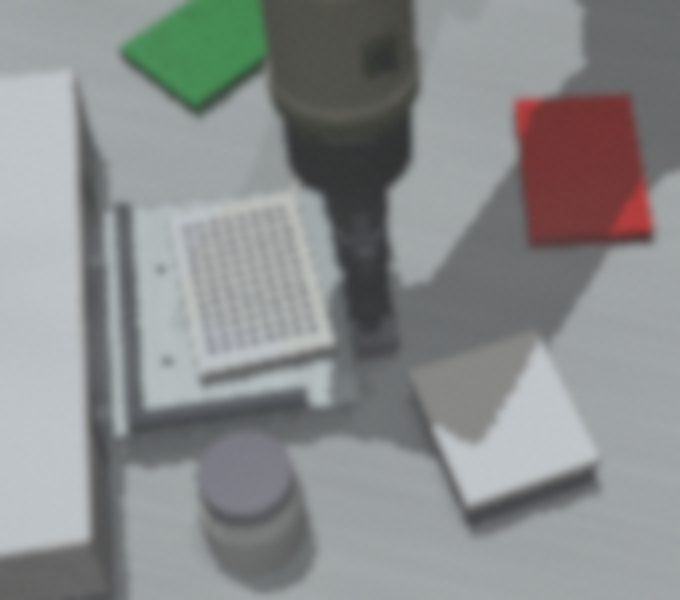

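The fingers stand just outside the plate's outer long edge, at (240–540, 460), with the tips close over the tray and tab. Now push A, towards the inner fence.

```bash
python3 -m handwheel '[[[0,0,0],[-4,0,0],85],[[0,0,0],[-8,0,0],85],[[0,0,0],[-12,0,0],85],[[0,0,0],[-16,0,0],85],[[0,0,0],[-20,0,0],85],[[0,0,0],[-24,0,0],85],[[0,0,0],[-28,0,0],85],[[0,0,0],[-31,0,0],85],[[0,0,0],[-34,0,0],85],[[0,0,0],[-37,0,0],85],[[0,0,0],[-40,0,0],85],[[0,0,0],[-42,0,0],85],[[0,0,0],[-44,0,0],85],[[0,0,0],[-45,0,0],85],[[0,0,0],[-46,0,0],85],[[0,0,0],[-46,0,0],85]]'
python3 pic.py 3 wrist scene
```

```text
clock: 4.17
ee_pos: [0.5584, -0.0252, 0.0404]
tcp_rot: [0.0, 0.532, 0.847, -0.0]
force: [0.4, 0.1, -0.5]
finger_gap: 0.0849
4.2167 [ 0.55841255 -0.02522977  0.0403292 ] [0.34654146 0.72868837 0.60617252]
```

View pics/scene_3.png

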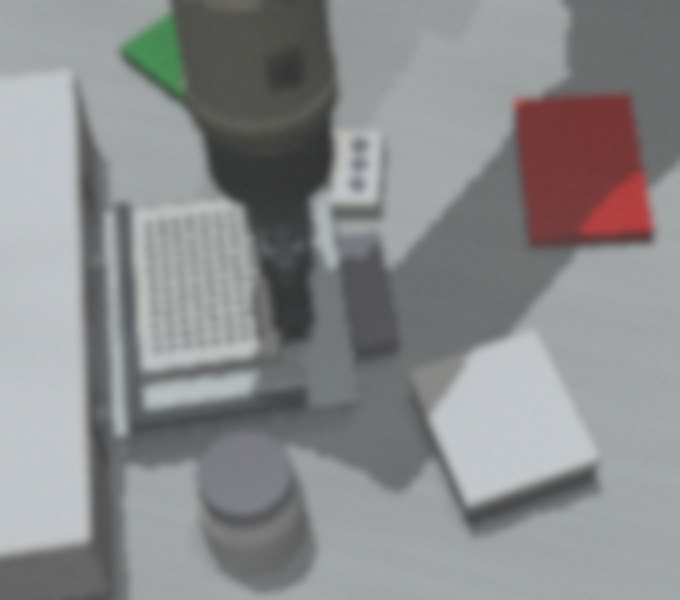

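The plate has turned square and lies almost at the inner fence. I'll press on gently until the force shows contact.

```bash
python3 -m handwheel '[[[0,0,0],[-0.7,0,0],85],[[0,0,0],[-1.4,0,0],85],[[0,0,0],[-2,0,0],85],[[0,0,0],[-2.5,0,0],85],[[0,0,0],[-3,0,0],85],[[0,0,0],[-3,0,0],85]]';python3 -m handwheel '[[[0,0,0],[-0.5,0,0],85],[[0,0,0],[-1,0,0],85],[[0,0,0],[-1.5,0,0],85],[[0,0,0],[-1.5,0,0],85]]'; python3 pic.py 4 wrist scene
```

```text
clock: 4.77
ee_pos: [0.5595, -0.0275, 0.0403]
tcp_rot: [0.0, 0.532, 0.847, -0.0]
force: [-2.2, 2.7, 1.1]
finger_gap: 0.0847
clock: 5.1
ee_pos: [0.5603, -0.0292, 0.0403]
tcp_rot: [0.0, 0.532, 0.847, -0.0]
force: [-2.2, 1.0, 0.9]
finger_gap: 0.0849
5.15 [ 0.56029119 -0.02915593  0.04030108] [-1.90609289  3.19367185  0.81375231]
```

View pics/scene_4.png

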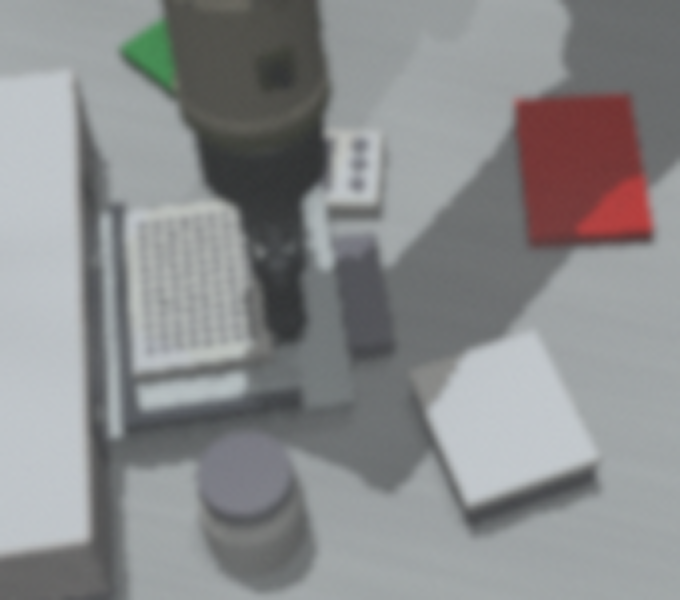

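View pics/wrist_4.png

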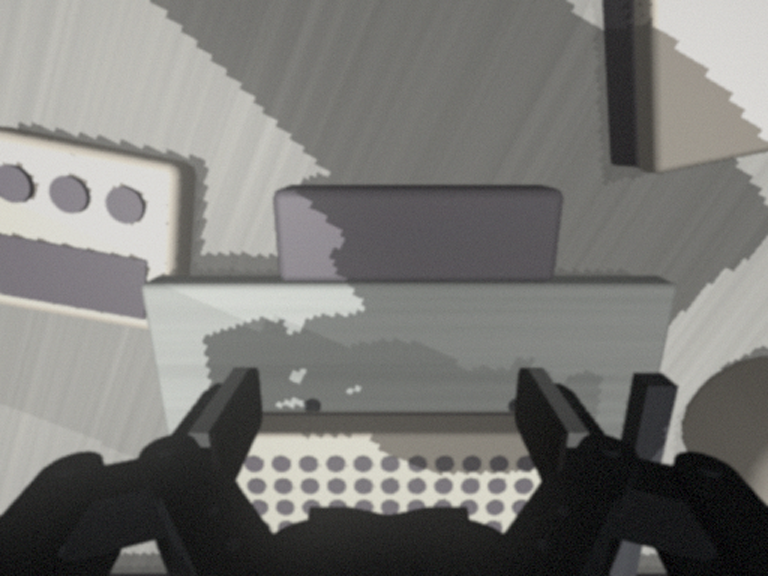

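The plate is against the inner fence: about 3.5 N of resistance, and the drawer has crept in about 2.5 mm. Next I back off, rise, and turn for the sideways push.

```bash
python3 -m handwheel '[[[0,0,0],[5,0,0],85],[[0,0,0],[12,0,0],85],[[0,0,0],[14,0,-20],60],[[0,0,0],[14,0,-50],40],[[0,0,0],[14,0,-80],40],[[0,0,0],[14,0,-105],40],[[0,0,0],[14,0,-110],40]]'; python3 -c "
from h import *
go([.4923,-.1225,.15],115.78)"
```

```text
clock: 5.78
ee_pos: [0.5563, -0.0163, 0.1549]
tcp_rot: [0.003, 0.532, 0.847, 0.002]
force: [0.7, -0.3, 0.7]
finger_gap: 0.0402
turn [  0.1   0.4 -90.1] shift [ -68.  -103.7    4.4]
```

```bash
python3 -m handwheel '[[[0,0,-6],[-5,-8,0],40],[[0,0,-13],[-10,-16,0],40],[[0,0,-20],[-16,-24,0],40],[[0,0,-27],[-21,-32,0],40],[[0,0,-34],[-26,-40,0],40],[[0,0,-41],[-32,-48,0],40],[[0,0,-48],[-37,-56,0],40],[[0,0,-55],[-42,-64,0],40],[[0,0,-62],[-47,-72,0],40],[[0,0,-69],[-52,-80,0],40],[[0,0,-76],[-58,-88,2],40],[[0,0,-83],[-63,-96,4],40],[[0,0,-90],[-68,-104,4],40],[[0,0,-90],[-68,-104,4],40],[[0,0,-90],[-68,-104,4],40]]'; python3 pic.py 5 wrist top
```

```text
clock: 7.03
ee_pos: [0.4899, -0.1227, 0.1463]
tcp_rot: [0.0, -0.22, 0.975, -0.001]
force: [0.3, 0.2, 0.4]
finger_gap: 0.04
7.0833 [ 0.49020892 -0.12227332  0.14639048] [0.01233725 0.74261765 0.20581095]
```

View pics/wrist_5.png

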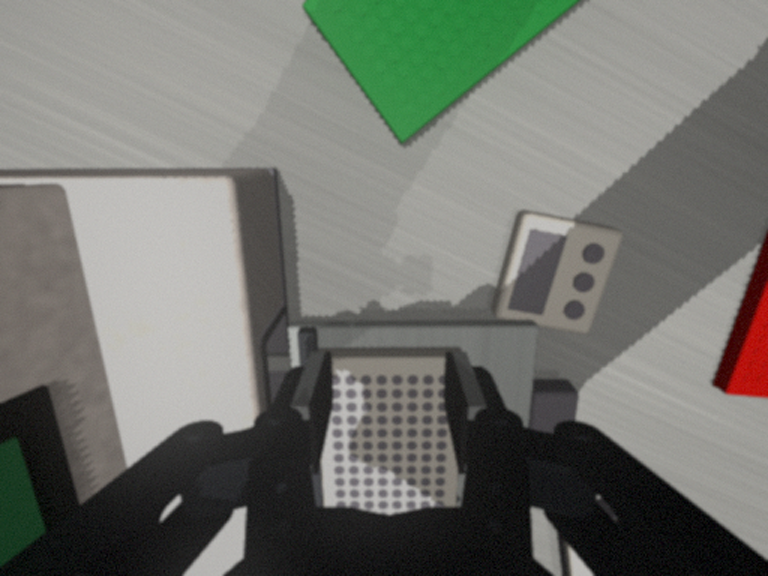

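View pics/top_5.png

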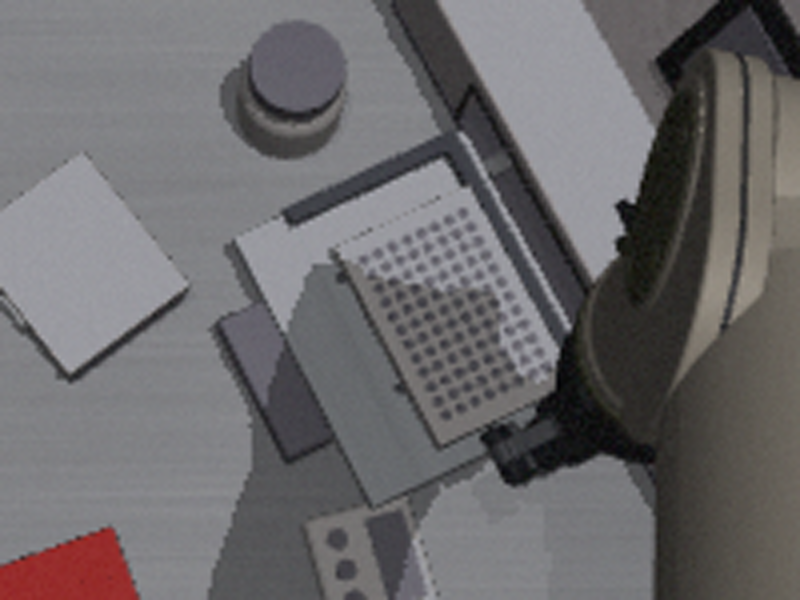

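The plate sits square against the inner fence, with about 22 mm left to the side fence. The fingers straddle its middle, with the tips about 12 mm ahead of the TCP at this opening. I'll lower 99 mm beside the tray, then push.

```bash
python3 -m handwheel '[[[0,0,0],[0,0,10],40],[[0,0,0],[0,0,25],40],[[0,0,0],[0,0,40],40],[[0,0,0],[0,0,50],40],[[0,0,0],[0,0,55],40],[[0,0,0],[0,0,55],40]]'; python3 - <<'E'
from h import *
cv2.imwrite("pics/s6.png",cv2.cvtColor(snapshot("scene"),cv2.COLOR_RGB2BGR))
E
```

```text
clock: 7.63
ee_pos: [0.4894, -0.1225, 0.0901]
tcp_rot: [-0.001, -0.222, 0.975, -0.0]
force: [0.3, 0.2, -0.6]
finger_gap: 0.0397
```

View pics/s6.png

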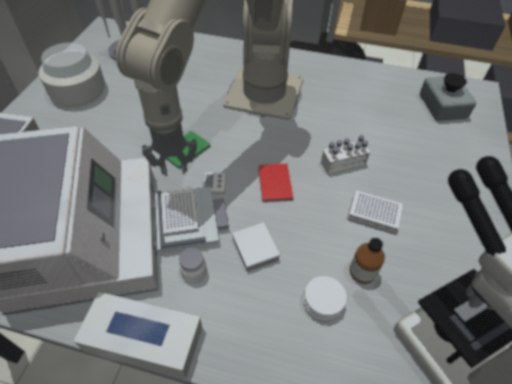

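```bash
python3 -m handwheel '[[[0,0,0],[0,0,12],40],[[0,0,0],[0,0,24],40],[[0,0,0],[0,0,34],40],[[0,0,0],[0,0,40],40],[[0,0,0],[0,0,42.6],40],[[0,0,0],[0,0,42.6],40],[[0,0,0],[-5,0,42.6],40],[[0,0,0],[-10,0,42.6],40],[[0,0,0],[-15,0,42.6],40],[[0,0,0],[-19,0,42.6],40],[[0,0,0],[-23,0,42.6],40],[[0,0,0],[-27,0,42.6],40],[[0,0,0],[-31,0,42.6],40],[[0,0,0],[-34,0,42.6],40],[[0,0,0],[-37,0,42.6],40],[[0,0,0],[-39,0,42.6],40],[[0,0,0],[-40,0,42.6],40],[[0,0,0],[-40,0,42.6],40]]'; python3 pic.py 7 wrist top scene; python3 -c "
from h import *
o=sensors.get_obs();d=o['ee_pos'][:2]-[.6036,-.0681];print(d@[.4349,-.9005],d@[.9005,.4349])"
```

```text
clock: 9.18
ee_pos: [0.5264, -0.1053, 0.0488]
tcp_rot: [0.0, -0.223, 0.975, -0.001]
force: [-0.2, -0.4, 0.6]
finger_gap: 0.0401
9.2833 [ 0.5262579  -0.10540076  0.04886701] [-0.63469172  0.59249919 -0.56302321]
-1.288443910493986e-05 -0.08594902271151636
```

View pics/top_7.png

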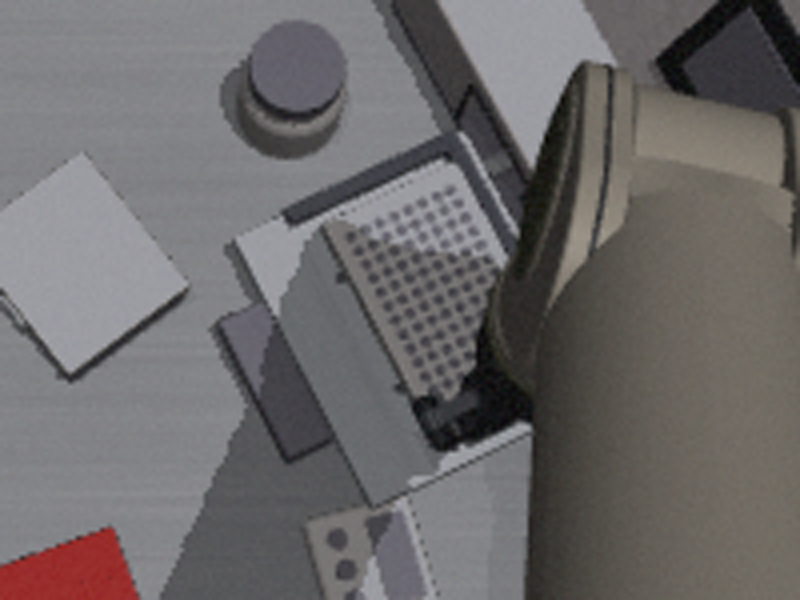

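View pics/wrist_7.png

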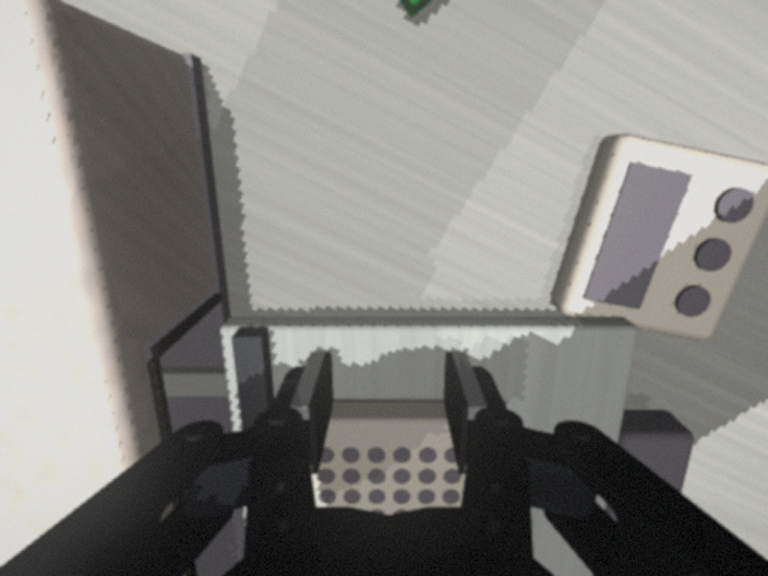

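The plate is following and stays square, with about 11 mm left.

```bash
python3 -m handwheel '[[[0,0,0],[-2,0,0],40],[[0,0,0],[-4,0,0],40],[[0,0,0],[-6,0,0],40],[[0,0,0],[-7.5,0,0],40],[[0,0,0],[-8.5,0,0],40],[[0,0,0],[-9,0,0],40],[[0,0,0],[-9.5,0,0],40],[[0,0,0],[-9.5,0,0],40]]';python3 -m handwheel '[[[0,0,0],[-0.5,0,0],40],[[0,0,0],[-1,0,0],40],[[0,0,0],[-1,0,0],40]]';python3 -m handwheel '[[[0,0,0],[-0.5,0,0],40],[[0,0,0],[-0.5,0,0],40]]'; python3 pic.py 8 wrist top scene; python3 -c "
from h import *
o=sensors.get_obs();d=o['ee_pos'][:2]-[.6036,-.0681];print(d@[.4349,-.9005],d@[.9005,.4349])"
```

```text
clock: 10.0
ee_pos: [0.5346, -0.1014, 0.0488]
tcp_rot: [0.0, -0.222, 0.975, -0.001]
force: [-0.9, -0.8, 1.4]
finger_gap: 0.0397
clock: 10.25
ee_pos: [0.5347, -0.1014, 0.0488]
tcp_rot: [-0.001, -0.222, 0.975, -0.0]
force: [-4.4, -1.9, 5.6]
finger_gap: 0.0397
clock: 10.42
ee_pos: [0.5348, -0.1014, 0.0487]
tcp_rot: [-0.001, -0.222, 0.975, -0.0]
force: [-8.1, -2.5, 6.4]
finger_gap: 0.0398
10.5167 [ 0.53474811 -0.10137667  0.04869934] [-7.46268916 -3.01813988  5.61891435]
2.9222556159453664e-05 -0.07648056072752715
```

View pics/top_8.png

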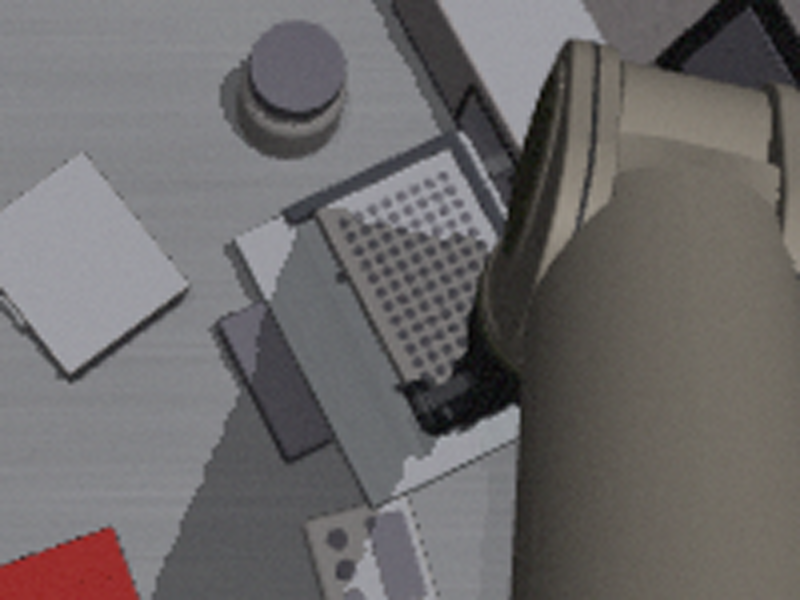

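View pics/scene_8.png

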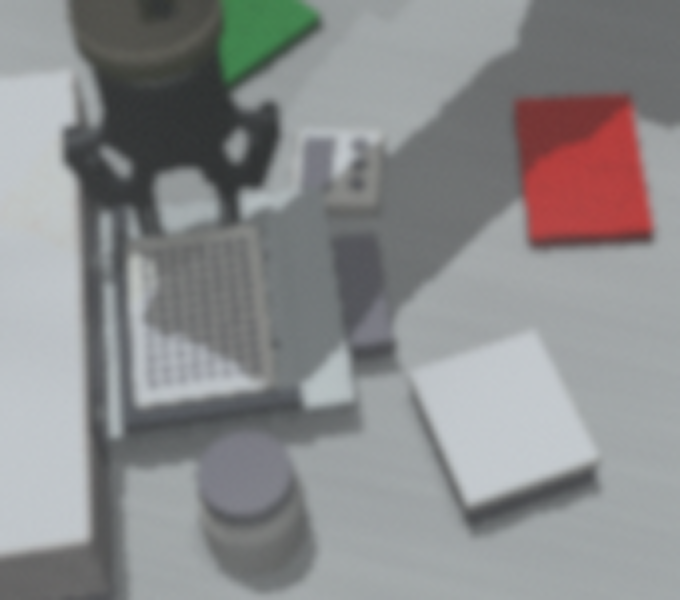

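The plate is against the side fence, with about 8 N of resistance. I'll back off, go up to a viewing pose over the outer side, and check.

```bash
python3 -m handwheel '[[[0,0,0],[2,0,0],40],[[0,0,0],[6,0,0],40],[[0,0,0],[12,0,0],40],[[0,0,0],[14,0,-20],40],[[0,0,0],[14,0,-50],60],[[0,0,0],[14,0,-80],85],[[0,0,0],[14,0,-110],85],[[0,0,0],[14,0,-140],85],[[0,0,0],[14,0,-160],85],[[0,0,0],[14,0,-165],85],[[0,0,0],[14,0,-165],85]]'; python3 -c "
from h import *
go([.573,-.0045,.2],25.78)"
```

```text
clock: 11.48
ee_pos: [0.5239, -0.1068, 0.2153]
tcp_rot: [0.002, -0.222, 0.975, -0.001]
force: [0.9, -0.5, -1.2]
finger_gap: 0.0852
turn [ 0.   0.2 89.9] shift [-88.5  70.9  15.4]
```

```bash
python3 -m handwheel '[[[0,0,6],[-6,5,0],85],[[0,0,13],[-12,10,0],85],[[0,0,20],[-19,15,0],85],[[0,0,27],[-26,21,0],85],[[0,0,34],[-33,27,2],85],[[0,0,41],[-40,32,4],85],[[0,0,48],[-47,38,6],85],[[0,0,55],[-54,43,8],85],[[0,0,62],[-61,49,10],85],[[0,0,69],[-68,54,12],85],[[0,0,76],[-75,60,14],85],[[0,0,83],[-82,66,15],85],[[0,0,89.9],[-88.5,71,15],85],[[0,0,89.9],[-88.5,71,15],85],[[0,0,89.9],[-88.5,71,15],85],[[0,0,89.9],[-88.5,71,15],85]]'; python3 pic.py 9 wrist top
```

```text
clock: 12.82
ee_pos: [0.5717, -0.005, 0.1979]
tcp_rot: [0.0, 0.53, 0.848, -0.001]
force: [-0.5, 0.6, 0.4]
finger_gap: 0.085
12.8667 [ 0.5718054  -0.00511619  0.19823021] [ 0.22964958 -0.08792538  0.38235419]
```

View pics/wrist_9.png

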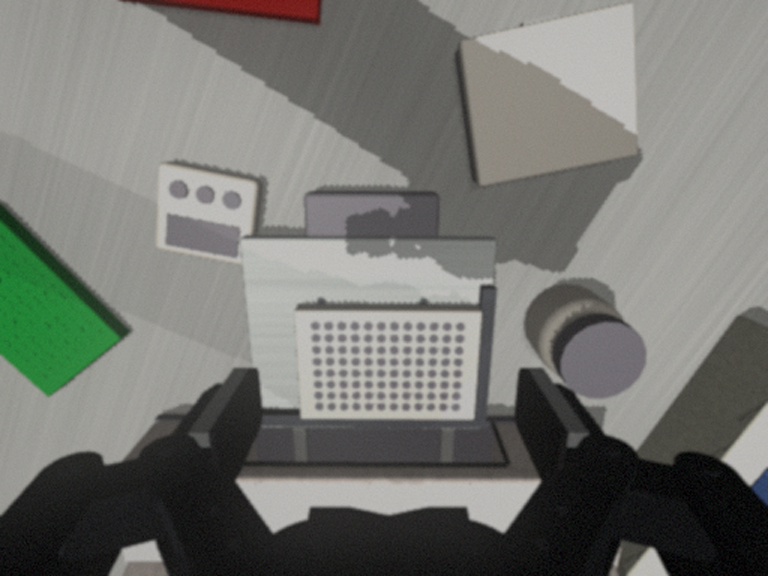

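View pics/top_9.png

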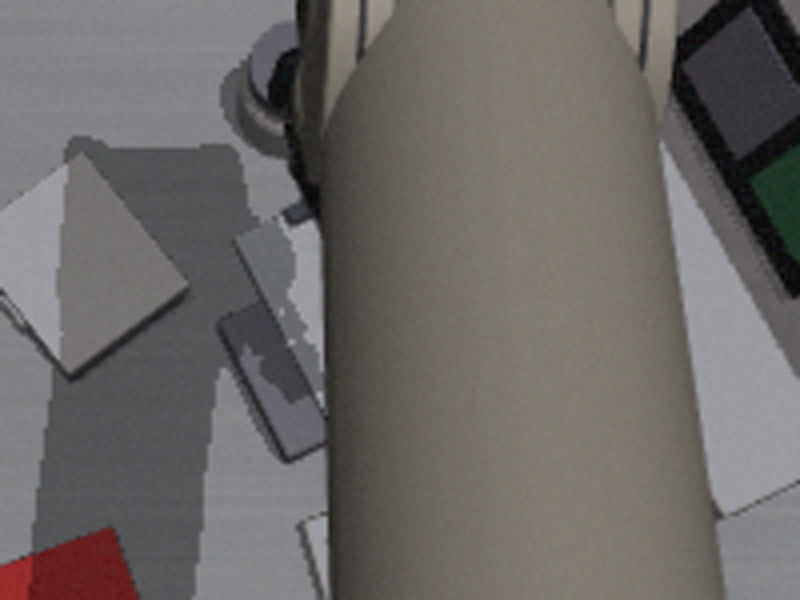

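The plate looks square in the corner. I'll enlarge the picture to measure the gaps.

```bash
python3 - <<'E'
from h import *
import pickle
o,im=pickle.load(open("wrist_9.pkl","rb"))
b=cv2.cvtColor(im[150:300,155:345],cv2.COLOR_RGB2BGR)
cv2.imwrite("pics/w9c.png",cv2.resize(b,None,fx=4,fy=4,interpolation=cv2.INTER_CUBIC))
E
```

```text
(no output)
```

View pics/w9c.png

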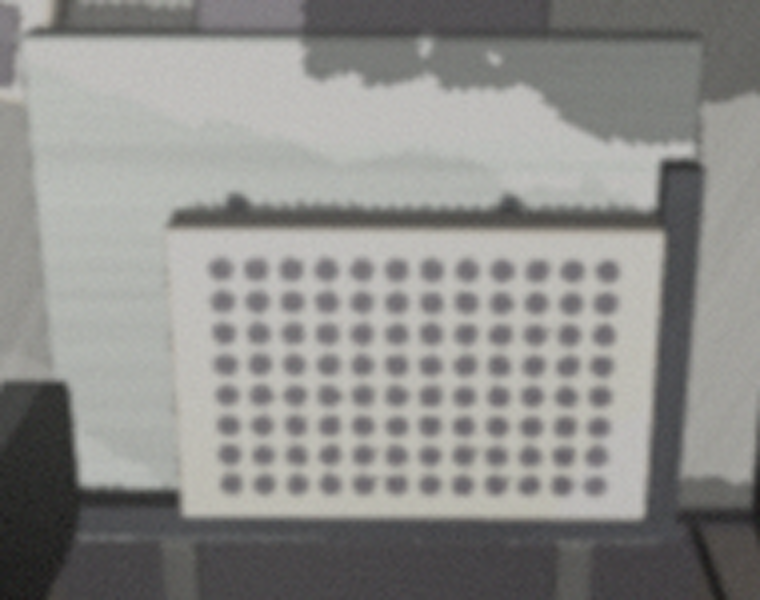

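```bash
python3 - <<'E'
from h import *
import pickle
np.set_printoptions(precision=4,suppress=True)
o,im=pickle.load(open("wrist_9.pkl","rb"))
c=wcam(o); f=lambda p,z:bp(c,(np.array(p)+.5)/4-.5+[155,150],z)
e=lambda a,b:np.degrees(np.arctan2(*(b-a)[[1,0]]))
pl=f([(168,228),(664,231),(646,519),(183,517)],.0444)
print("plate",pl.mean(0),e(pl[0],pl[1]),e(pl[3],pl[2]),e(pl[0],pl[3])+90,e(pl[1],pl[2])+90,[np.linalg.norm(pl[i]-pl[i-1]) for i in range(4)])
t=f([(20,36),(701,38)],.03);print("tray edge",e(t[0],t[1]))
fs=f([(702,168),(677,510)],.039);print("side fence top outer edge",e(fs[0],fs[1])+90)
a=np.radians(25.78);ey=np.array([np.cos(a),np.sin(a),0]);ex=np.array([ey[1],-ey[0],0])
s=t[0]+.089*ex+.101*ey;print("seat",s,"plate rel",(pl.mean(0)-s)@ex,(pl.mean(0)-s)@ey)
# predicted plate corners px if at seat
for d in [s]:
  P=[d+i*.04275*ex+j*.0639*ey+[0,0,.0144] for i,j in((-1,-1),(-1,1),(1,1),(1,-1))]
  print(((proj(c,P)-[155,150]+.5)*4-.5))
E
```

```text
plate [ 0.6016 -0.0682  0.0444] 25.72327678945908 25.847912038121468 25.151558851894706 26.375213879271485 [np.float64(0.08492737535496317), np.float64(0.12559588290022136), np.float64(0.08465148000746829), np.float64(0.12740678797685845)]
tray edge 25.898409214604865
side fence top outer edge 26.30241148544156
seat [ 0.6023 -0.0683  0.03  ] plate rel -0.0003410417332787327 -0.0006026136582144193
[[165.9875 228.158 ]
 [670.7049 230.7428]
 [648.7704 521.4382]
 [184.6471 518.9586]]
```

The plate is within 1 mm of the seat and square within 0.3°. Now to the tab.

```bash
python3 -c "
from h import *
go([.5279,.0569,.027],25.78)"
```

```text
turn [-0.   0.1  0.1] shift [ 75.2 -12.4 171.4]
```

```bash
python3 -m handwheel '[[[0,0,0],[25,-4,5],60],[[0,0,0],[50,-8,15],40],[[0,0,0],[70,-12.4,35],40],[[0,0,0],[75,-12.4,65],40],[[0,0,0],[75,-12.4,95],40],[[0,0,0.1],[75,-12.4,120],40],[[0,0,0.1],[75,-12.4,140],40],[[0,0,0.1],[75,-12.4,155],40],[[0,0,0.1],[75,-12.4,165],40],[[0,0,0.1],[75,-12.4,169],40],[[0,0,0.1],[75,-12.4,171.4],40],[[0,0,0.1],[75,-12.4,171.4],40]]'; python3 pic.py 10 wrist scene
```

```text
clock: 13.92
ee_pos: [0.5288, 0.0575, 0.0276]
tcp_rot: [0.001, 0.532, 0.847, -0.0]
force: [-0.2, -0.2, 0.6]
finger_gap: 0.0398
13.9667 [0.52901888 0.05763462 0.02797992] [ 0.12145809  0.05344758 -0.26759519]
```

View pics/scene_10.png

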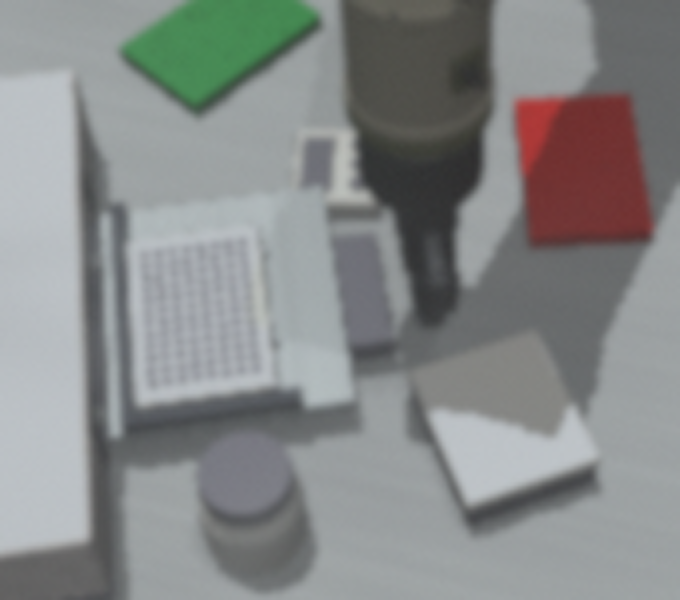

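View pics/wrist_10.png

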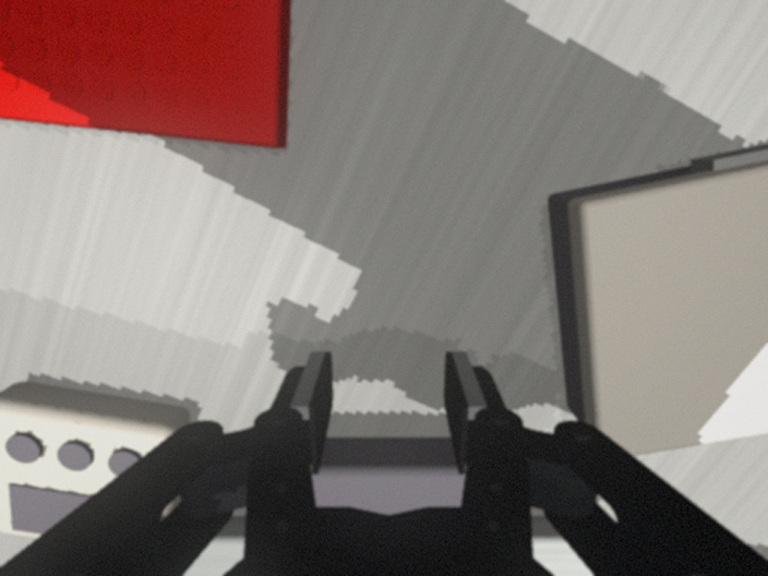

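The fingers are at tab height, about 15 mm in front of its outer face. Now a gentle push home in stages.

```bash
python3 -m handwheel '[[[0,0,0],[-4,0,0],40],[[0,0,0],[-8,0,0],40],[[0,0,0],[-10,0,0],40],[[0,0,0],[-11,0,0],40],[[0,0,0],[-12,0,0],40],[[0,0,0],[-13,0,0],40],[[0,0,0],[-14,0,0],40],[[0,0,0],[-15,0,0],40],[[0,0,0],[-16,0,0],40],[[0,0,0],[-17,0,0],40],[[0,0,0],[-18,0,0],40],[[0,0,0],[-19.5,0,0],40],[[0,0,0],[-21.5,0,0],40],[[0,0,0],[-24,0,0],40],[[0,0,0],[-27,0,0],40],[[0,0,0],[-30,0,0],40],[[0,0,0],[-33,0,0],40],[[0,0,0],[-35,0,0],40],[[0,0,0],[-36,0,0],40],[[0,0,0],[-36,0,0],40]]'; python3 pic.py 11 top scene
```

```text
clock: 15.68
ee_pos: [0.5444, 0.0247, 0.0273]
tcp_rot: [0.001, 0.532, 0.847, -0.0]
force: [0.5, 0.6, -0.6]
finger_gap: 0.0402
15.7333 [0.54435031 0.02470147 0.02733341] [-0.39133306  0.45839792 -0.26297301]
```

View pics/scene_11.png

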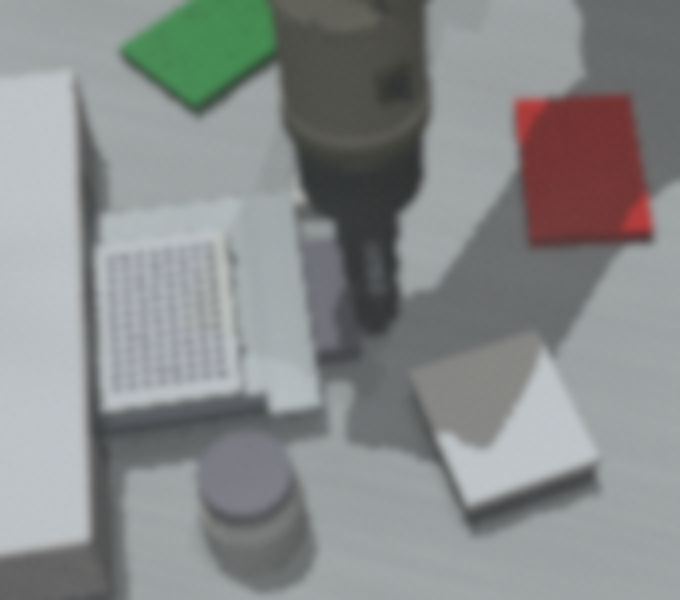

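The drawer is moving and the plate is staying in its corner. I'll continue.

```bash
python3 -m handwheel '[[[0,0,0],[-1,0,0],40],[[0,0,0],[-3,0,0],40],[[0,0,0],[-6,0,0],40],[[0,0,0],[-10,0,0],40],[[0,0,0],[-15,0,0],40],[[0,0,0],[-21,0,0],40],[[0,0,0],[-27,0,0],40],[[0,0,0],[-33,0,0],40],[[0,0,0],[-39,0,0],40],[[0,0,0],[-45,0,0],40],[[0,0,0],[-51,0,0],40],[[0,0,0],[-57,0,0],40],[[0,0,0],[-63,0,0],40],[[0,0,0],[-69,0,0],40],[[0,0,0],[-75,0,0],40],[[0,0,0],[-80,0,0],40],[[0,0,0],[-84,0,0],40],[[0,0,0],[-87,0,0],40],[[0,0,0],[-89,0,0],40],[[0,0,0],[-90,0,0],40]]'; python3 pic.py 12 wrist scene
```

```text
clock: 17.45
ee_pos: [0.5832, -0.0561, 0.0273]
tcp_rot: [0.0, 0.532, 0.847, -0.0]
force: [-0.5, 3.3, 0.1]
finger_gap: 0.0401
17.5 [ 0.583292   -0.0561377   0.02739629] [-0.16377261  1.08285164 -0.75467557]
```

View pics/scene_12.png

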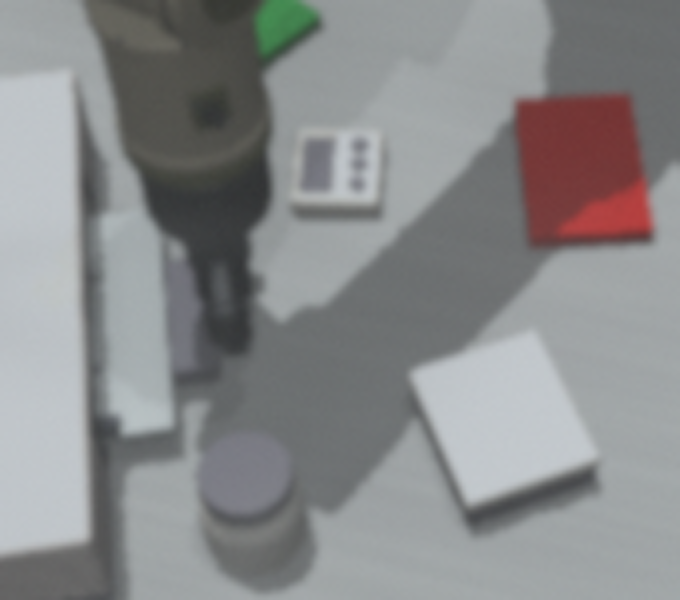

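View pics/wrist_12.png

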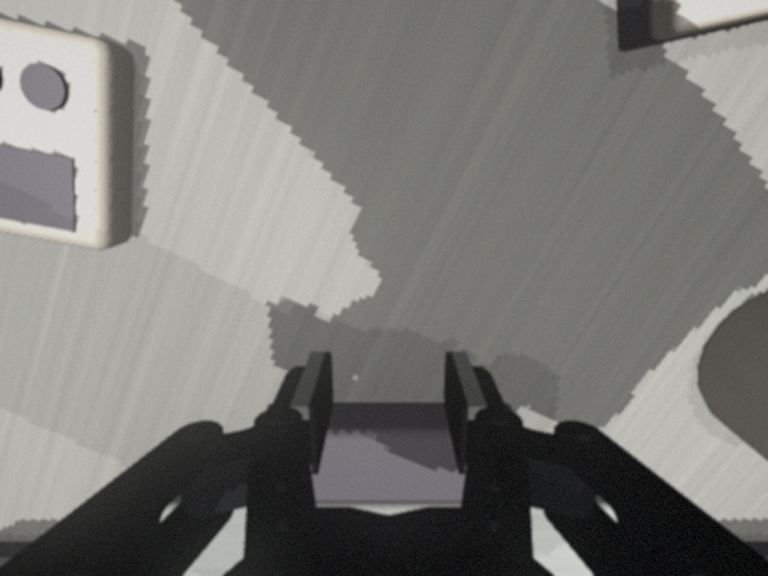

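```bash
python3 -m handwheel '[[[0,0,0],[-1,0,0],40],[[0,0,0],[-3,0,0],40],[[0,0,0],[-6,0,0],40],[[0,0,0],[-9,0,0],40],[[0,0,0],[-12,0,0],40],[[0,0,0],[-15,0,0],40],[[0,0,0],[-18,0,0],40],[[0,0,0],[-21,0,0],40],[[0,0,0],[-23,0,0],40],[[0,0,0],[-24.5,0,0],40],[[0,0,0],[-25.5,0,0],40],[[0,0,0],[-26,0,0],40],[[0,0,0],[-26,0,0],40]]'
python3 -m handwheel '[[[0,0,0],[-1,0,0],40],[[0,0,0],[-2,0,0],40],[[0,0,0],[-3,0,0],40],[[0,0,0],[-4,0,0],40],[[0,0,0],[-4.5,0,0],40]]'
python3 pic.py 13 scene
```

```text
clock: 18.63
ee_pos: [0.5945, -0.0795, 0.0275]
tcp_rot: [0.001, 0.532, 0.847, -0.0]
force: [-1.0, 2.3, 0.3]
finger_gap: 0.04
clock: 19.05
ee_pos: [0.5959, -0.0823, 0.0274]
tcp_rot: [-0.001, 0.532, 0.847, -0.0]
force: [-6.8, 7.7, 5.4]
finger_gap: 0.04
19.05 [ 0.59591092 -0.0823086   0.02739098] [-6.84405952  7.73980229  5.41044156]
```

View pics/scene_13.png

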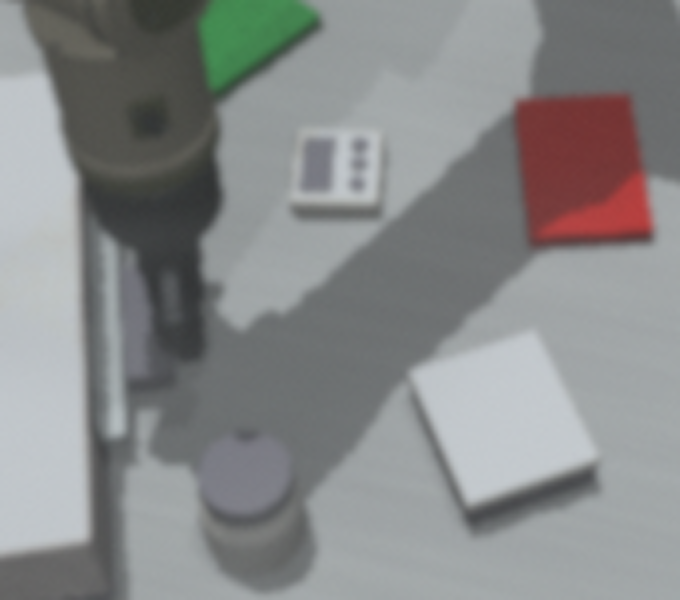

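```bash
python3 -m handwheel '[[[0,0,0],[-0.7,0,0],40],[[0,0,0],[-1.4,0,0],40],[[0,0,0],[-1.4,0,0],40]]'
python3 -m handwheel '[[[0,0,0],[2,0,0],40],[[0,0,0],[8,0,0],40],[[0,0,0],[20,0,0],40],[[0,0,0],[40,0,0],40],[[0,0,0],[50,0,-25],40],[[0,0,0],[55,0,-60],40],[[0,0,0],[55,0,-95],40],[[0,0,0],[55,0,-130],40],[[0,0,0],[55,0,-155],40],[[0,0,0],[55,0,-160],40],[[0,0,0],[55,0,-160],40]]'
python3 pic.py 14 wrist top scene
```

```text
clock: 19.35
ee_pos: [0.5959, -0.0823, 0.0274]
tcp_rot: [-0.002, 0.532, 0.847, 0.0]
force: [-9.0, 9.1, 7.7]
finger_gap: 0.0399
clock: 20.27
ee_pos: [0.5741, -0.0345, 0.1895]
tcp_rot: [0.002, 0.532, 0.847, 0.001]
force: [0.5, 0.1, 0.2]
finger_gap: 0.0399
20.3667 [ 0.57258613 -0.03451382  0.18645118] [ 0.25692385 -0.07889395 -0.58242034]
```

View pics/wrist_14.png

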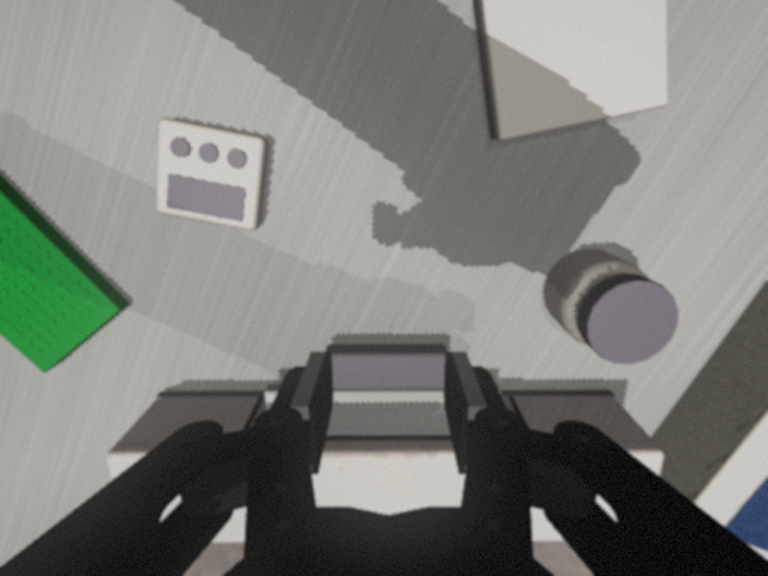

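View pics/scene_14.png

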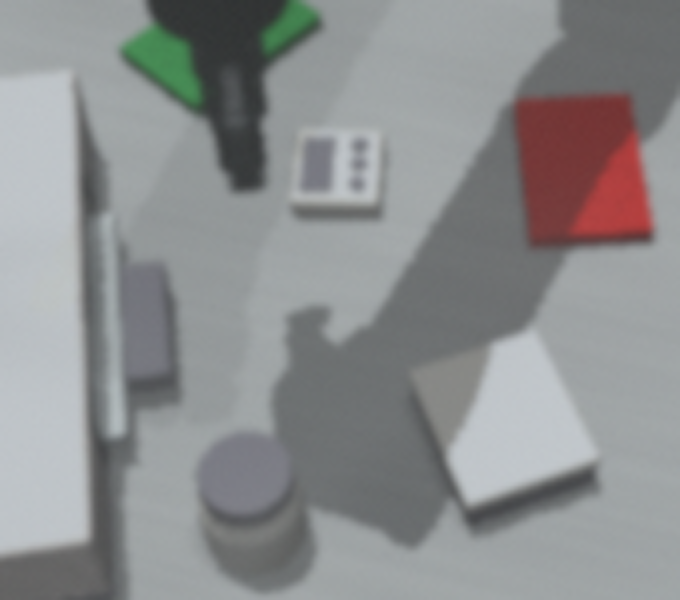

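Pressing harder (9 to 15 N) gave no further motion, so this is the inner stop. I'll clear the view and measure how far the tray stands out.

```bash
python3 -m handwheel '[[[0,0,0],[15,0,0],85],[[0,0,0],[40,0,0],85],[[0,0,0],[65,0,0],85],[[0,0,0],[85,0,0],85],[[0,0,0],[95,0,0],85],[[0,0,0],[100,0,0],85],[[0,0,0],[100,0,0],85],[[0,0,0],[100,0,0],85],[[0,0,0],[100,0,0],85]]'
python3 pic.py 15 wrist top
```

```text
clock: 21.17
ee_pos: [0.5301, 0.0538, 0.1871]
tcp_rot: [0.001, 0.533, 0.846, -0.001]
force: [-0.0, 0.0, 0.5]
finger_gap: 0.0852
21.2167 [0.53007694 0.05383692 0.18714237] [ 0.51664718  0.2363158  -0.23990831]
```

View pics/wrist_15.png

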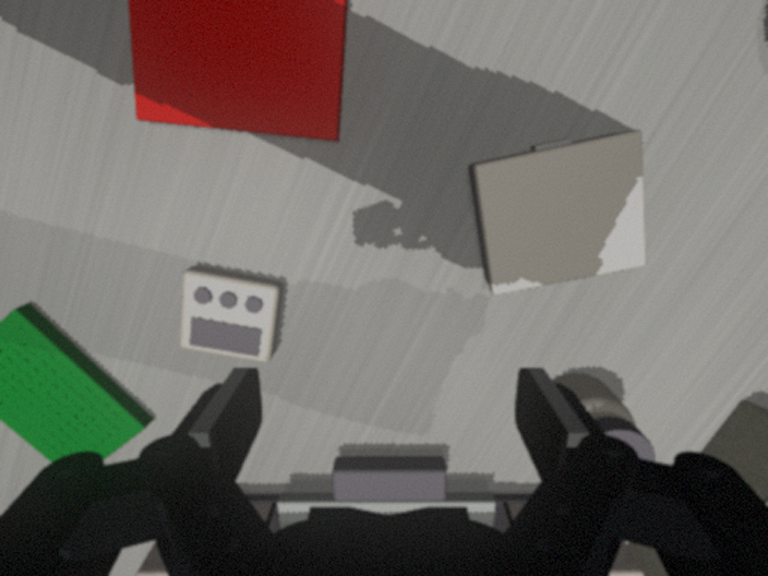

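View pics/top_15.png

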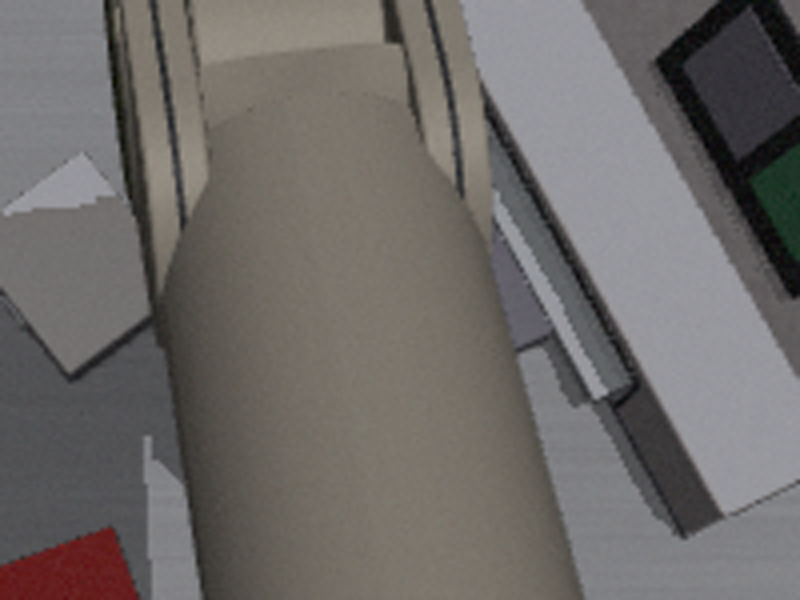

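```bash
python3 - <<'E'
from h import *
import pickle
np.set_printoptions(precision=4,suppress=True)
a=np.radians(25.78);ey=np.array([np.cos(a),np.sin(a),0]);ex=np.array([ey[1],-ey[0],0])
c=camera_model("top");f=lambda p,z:bp(c,np.array(p)/4+[225-.4,70-.4],z)@ex
print("top: tray corner",f([(602,403),(495,200)],.03),"tab side",f([(550,338)],.03),"front z0",f([(685,537)],0),"front z.08",f([(722,517),(470,65)],.08))
o,im=pickle.load(open("wrist_14.pkl","rb"));c=wcam(o)
g=lambda p,z:bp(c,(np.array(p)+.5)/1.5-.5,z)@ex
print("wrist: tab outer",g([(335,351),(440,351)],.03),"tray",g([(388,391)],.03),"front z0",g([(165,394),(620,394)],0),"z.08",g([(115,453),(655,453)],.08))
b=cv2.cvtColor(im[210:320,70:445],cv2.COLOR_RGB2BGR)
cv2.imwrite("pics/w14c.png",cv2.resize(b,(750,220),interpolation=cv2.INTER_CUBIC))
# wide 
b=cv2.cvtColor(im[220:310,190:320],cv2.COLOR_RGB2BGR)
cv2.imwrite("pics/w14d.png",cv2.resize(b,None,fx=6,fy=6,interpolation=cv2.INTER_CUBIC))
E
```

```text
top: tray corner [0.3779 0.3803] tab side [0.3696] front z0 [0.3924] front z.08 [0.3887 0.3884]
wrist: tab outer [0.3413 0.3415] tray [0.3737] front z0 [0.394 0.395] z.08 [0.3879 0.389 ]
```

View pics/w14d.png

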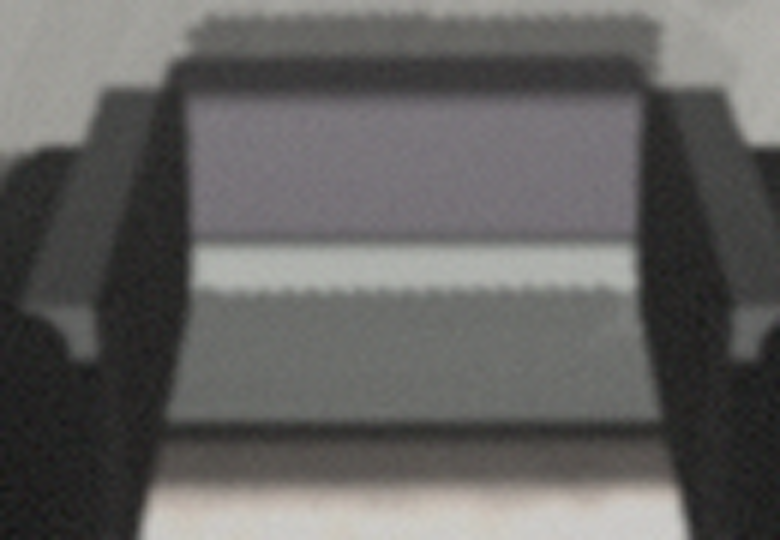

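The tray stands out about 10–17 mm against the expected 15, with the two cameras bracketing it. The stop held against increasing force, and the travel of about 140 mm fits. Next I'll tilt the camera to look into the slot at the plate.

```bash
python3 -m handwheel '[[[0,-5,0],[-10,1,4],85],[[0,-10,0],[-25,2,9],85],[[0,-15,0],[-40,3,14],85],[[0,-20,0],[-55,4,19],85],[[0,-25,0],[-70,5,24],85],[[0,-30,0],[-85,6,30],85],[[0,-35,0],[-100,7,36],85],[[0,-40,0],[-115,8,42],85],[[0,-45,0],[-125,9,47],85],[[0,-45,0],[-132,9,50],85],[[0,-45,0],[-132,9,50],85],[[0,-45,0],[-132,9,50],85],[[0,-45,0],[-132,9,50],85]]'
python3 pic.py 16 wrist
```

```text
clock: 22.35
ee_pos: [0.5955, -0.0604, 0.1383]
tcp_rot: [0.324, 0.493, 0.782, -0.203]
force: [0.4, 0.3, -0.8]
finger_gap: 0.085
22.35 [ 0.59550685 -0.0604062   0.13834337] [ 0.41444105  0.28810517 -0.76844272]
```

View pics/wrist_16.png

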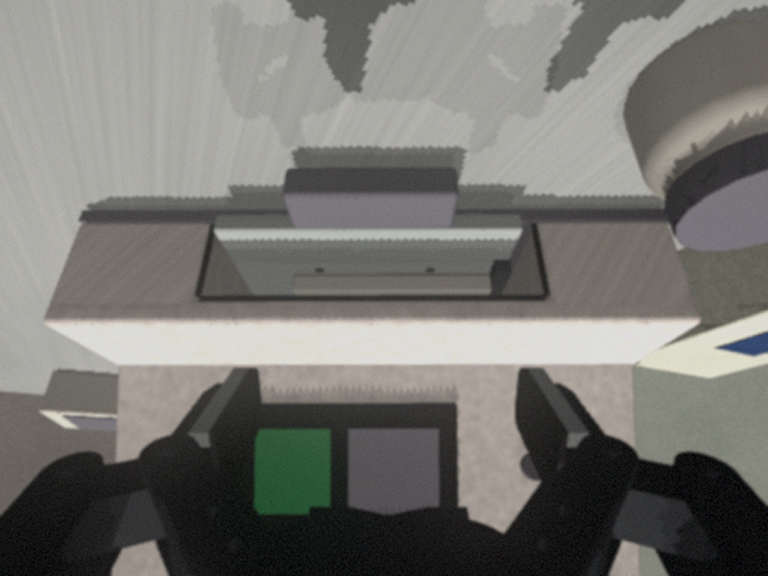

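```bash
python3 - <<'E'
from h import *
import pickle
o,im=pickle.load(open("wrist_16.pkl","rb"))
b=cv2.cvtColor(im[130:210,125:370],cv2.COLOR_RGB2BGR)
cv2.imwrite("pics/w16c.png",cv2.resize(b,None,fx=3.25,fy=6,interpolation=cv2.INTER_CUBIC))
E
```

```text
(no output)
```

View pics/w16c.png

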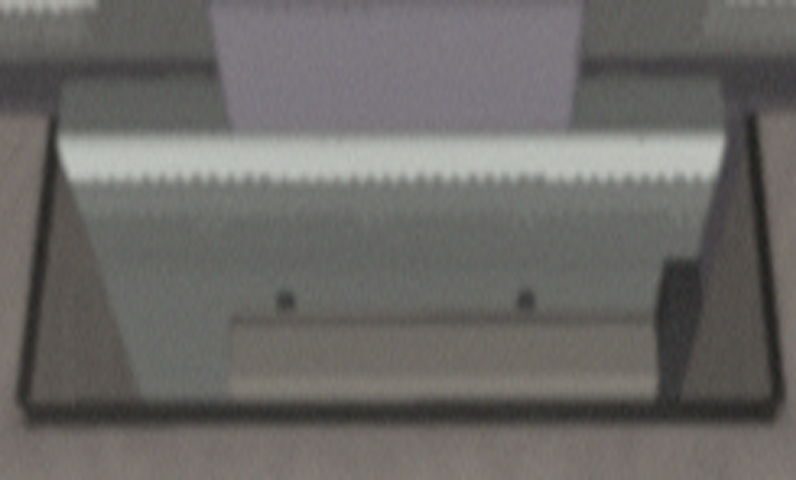

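```bash
python3 - <<'E'
from h import *
import pickle
np.set_printoptions(precision=4,suppress=True)
a=np.radians(25.78);ey=np.array([np.cos(a),np.sin(a),0]);ex=np.array([ey[1],-ey[0],0])
o,im=pickle.load(open("wrist_16.pkl","rb"));c=wcam(o)
B=np.c_[ex,ey,[0,0,1]]
g=lambda p,z:bp(c,(np.array(p)+.5)/[3.25,6]-.5+[125,130],z)@B
t=g([(60,134),(725,134)],.03);p=g([(231,319),(656,317.5)],.03)
print(t,p,"plate edge from tray edge (expect .04625)",p[:,0]-t[:,0].mean(),"y mid rel seat",p[:,1].mean()-(t[0,1]+.101),"yaw deg",np.degrees((p[0,0]-p[1,0])/(p[1,1]-p[0,1])))
print("slot z.012 front bottom corners",g([(52,115),(750,115)],.012),"slot top",g([(28,404),(778,404)],.064))
E
```

```text
[[0.3722 0.4132 0.03  ]
 [0.3728 0.5842 0.03  ]] [[0.4253 0.4469 0.03  ]
 [0.4253 0.5771 0.03  ]] plate edge from tray edge (expect .04625) [0.0528 0.0528] y mid rel seat -0.0021376347584434185 yaw deg 0.008845500215407231
slot z.012 front bottom corners [[0.3928 0.4004 0.012 ]
 [0.3935 0.5994 0.012 ]] slot top [[0.3882 0.4055 0.064 ]
 [0.389  0.5974 0.064 ]]
```

```bash
python3 - <<'E'
from h import *
import pickle
np.set_printoptions(precision=4,suppress=True)
a=np.radians(25.78);ey=np.array([np.cos(a),np.sin(a),0]);ex=np.array([ey[1],-ey[0],0]);B=np.c_[ex,ey,[0,0,1]]
o,im=pickle.load(open("wrist_16.pkl","rb"));c=wcam(o)
g=lambda p,z:bp(c,(np.array(p)+.5)/[3.25,6]-.5+[125,130],z)@B
o9,_=pickle.load(open("wrist_9.pkl","rb"));c9=wcam(o9)
f=lambda p,z:bp(c9,(np.array(p)+.5)/4-.5+[155,150],z)@B
print("16: tray,pins,edge,fence end",g([(60,134),(285,300),(526,300),(231,319),(680,262)],.03)[:,0]-g([(60,134)],.03)[:,0])
print("9 :",f([(20,36),(238,202),(511,203),(175,211),(685,165)],.03)[:,0]-f([(20,36)],.03)[:,0])
# prediction of tray edge / plate bottom pixels in 16 from wrist-9 estimate shifted by travel
E
```

```text
16: tray,pins,edge,fence end [0.     0.0469 0.0471 0.0531 0.0353]
9 : [0.     0.0442 0.0441 0.0469 0.0333]
```

In the slot view the plate is square (0.0°) and touching the side fence. The readings of how far the tray stands out scatter around 15 mm (13 to 17.7). I'll retreat and take clear top and scene views to settle that.

```bash
python3 -m handwheel '[[[0,3,0],[10,0,-10],85],[[0,9,0],[30,0,-30],85],[[0,15,0],[50,0,-55],85],[[0,21,0],[70,0,-80],85],[[0,27,0],[90,0,-105],85],[[0,33,0],[110,0,-130],85],[[0,39,0],[135,0,-155],85],[[0,45,0],[160,0,-175],85],[[0,45,0],[185,0,-190],85],[[0,45,0],[210,0,-205],85],[[0,45,0],[235,0,-220],85],[[0,45,0],[255,0,-235],85],[[0,45,0],[270,0,-245],85],[[0,45,0],[275,0,-250],85],[[0,45,0],[275,0,-250],85],[[0,45,0],[275,0,-250],85]]'
python3 - <<'E'
from h import *
for n in("top","scene"):
    b=cv2.cvtColor(snapshot(n),cv2.COLOR_RGB2BGR);cv2.imwrite(f"pics/{n}_17.png",b)
b=cv2.imread("pics/top_17.png");cv2.imwrite("pics/top_17c.png",cv2.resize(b[85:215,290:430],None,fx=5,fy=4.6,interpolation=cv2.INTER_CUBIC))
E
```

```text
clock: 23.73
ee_pos: [0.4349, 0.274, 0.1202]
tcp_rot: [0.001, 0.532, 0.847, 0.0]
force: [-0.2, 0.2, 0.2]
finger_gap: 0.0846
```

View pics/top_17.png

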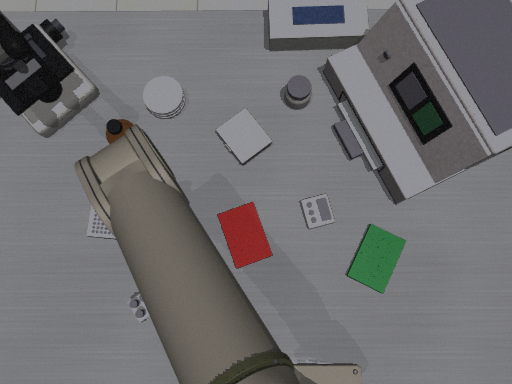

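View pics/scene_17.png

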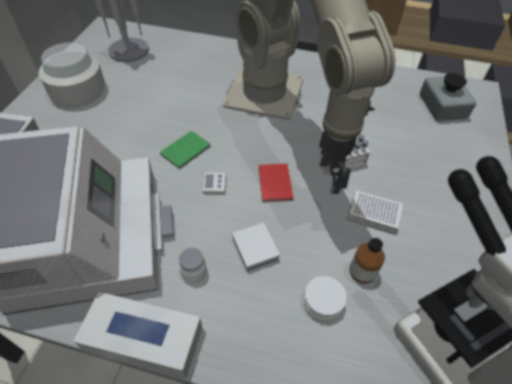

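The bystanders stand where they were. The retreat ended lower than I intended (tips about 116 mm up, near the rack, clear of its 88 mm), so I'll rise first and then measure the drawer.

```bash
python3 -m handwheel '[[[0,0,0],[0,0,-15],85],[[0,0,0],[0,0,-45],85],[[0,0,0],[0,0,-75],85],[[0,0,0],[0,0,-95],85],[[0,0,0],[0,0,-100],85],[[0,0,0],[0,0,-100],85]]'
```

```text
clock: 24.33
ee_pos: [0.4353, 0.2742, 0.2211]
tcp_rot: [0.001, 0.533, 0.846, 0.001]
force: [-0.5, -0.1, -0.9]
finger_gap: 0.0851
```

View pics/top_17c.png

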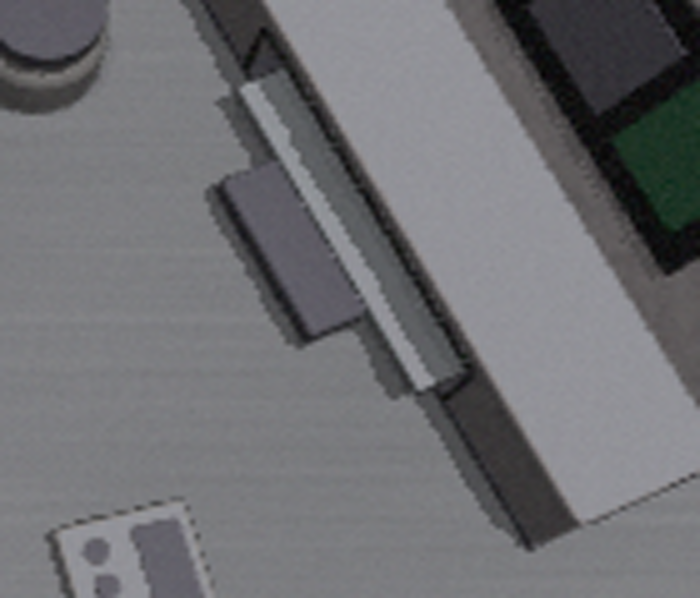

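```bash
python3 - <<'E'
from h import *
np.set_printoptions(precision=4,suppress=True)
a=np.radians(25.78);ey=np.array([np.cos(a),np.sin(a),0]);ex=np.array([ey[1],-ey[0],0]);B=np.c_[ex,ey]
c=camera_model("top");f=lambda p,z:bp(c,(np.array(p)+.5)/[5,4.6]-.5+[290,85],z)@B
print("tray",f([(240,88),(420,392)],.03));print("tab",f([(221,182),(309,338)],.03))
print("front",f([(530,548)],0),f([(580,525),(268,3)],.08))
f0=lambda p,z:bp(c,np.array(p)/4+[225-.4,70-.4],z)@B
print("initial tray/tab",f0([(230,243),(370,508)],.03),f0([(213,325),(283,463)],.03))
E
```

```text
tray [[0.3761 0.5868]
 [0.3754 0.4129]]
tab [[0.3452 0.5469]
 [0.3436 0.4586]]
front [[0.392  0.3244]] [[0.3898 0.3236]
 [0.3913 0.6064]]
initial tray/tab [[0.2322 0.5856]
 [0.2335 0.4141]] [[0.2019 0.5464]
 [0.2016 0.458 ]]
```

The clear top view puts the tray 15.4 mm out of the front against 15 at home, so the drawer is home within about 0.5 mm.

```bash
python3 -c "
from cell import manip; print(manip.sign_off())"
```

```text
the job is handed in; nothing more can be done
None
```

The plate is pushed square into the corner and the drawer is fully home. I handed the job in at about 24 s of the 56 s allowed; the hand-in reports no verdict.

**What I did:** With the fingers wide open I pushed the plate square against the inner fence. I then pushed it sideways into the side fence until it met about 8 N, and pushed the tab until the drawer met its stop.

**Checks that passed**
- **Plate before closing:** within 1 mm of the seat and square within about 0.3°.
- **Drawer:** it stopped dead while my push rose from about 10 to 13 N sideways. The clear top view shows the tray 15.4 mm out, against 15 mm when home.
- **Plate after closing:** the view into the slot shows it square to the tray, with no visible gap to the side fence.
- **Surroundings:** the bystanders in view look unmoved in the last pictures; the arm hid part of the spare plates, bottle and tube rack from above. The robot was touching nothing.

**Checks that disagreed**
- **Drawer position:** two wrist views put the tray about 17 to 18 mm out, and one partly hidden top view about 9 to 13 mm. I trusted the clear top view and the hard stop.
- **Plate depth in the slot:** the same slot view put the plate 3 to 6 mm too far in and 2 mm off sideways. The inner fence rules out the first, so I put both down to the low viewing angle.
- **Retreat height:** my retreat ended lower than planned, with the fingertips about 28 mm above the height of the tube caps. I raised the arm before handing in.

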